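# Slide the work light to its tab, raise its telescopic mast and hold it up

### The job

Slide the work light's carriage along its rail until its white line stands at the orange tab, with the mast still fully down. Then take the black grip at the top of the mast so that the red release button is squeezed in, pull the mast straight up past its first stop to the second stop at full height, and finish while holding it there with the button still squeezed and the white line still at the orange tab; nothing catches the mast at the top, so do not let go. Leave the other things on the table where they stand.

Things in the scene. Friction and masses are not known exactly. Their poses are not given: they have to be found in the camera images.
- grip (a point): centre of the black grip block at the top of the light's upright mast: 36 mm along its x axis, 30 mm along y, reaching 28 mm above and 32 mm below this point, which is 204 mm above the table with the mast down. z is up (the mast rises along it), y runs along the rail. Squeezing the block along x presses the red button on its +x face; pinching it along y does not.
- button_face (a point): centre of the outer face (22 mm wide along y, 36 mm tall) of the red release button, at the height of grip, on its +x side: 26 mm from it when out, 18 mm when fully pressed in. The bare opposite face of the block lies 18 mm on the -x side of grip; on that side, lower down, a thin arm (its top 37 mm below grip) carries the round green lamp, 80 mm across, 130 mm out from the mast.
- mast (a joint): how far the mast is pulled up, m: 0 down, 0.05 first stop, 0.11 second stop (hard end). With the button out the mast is locked at 0 and caught at the first stop; with the button in by more than half it runs freely past the first stop. Nothing catches it above the first stop: it weighs 0.3 to 0.45 kg and sinks back if let go.
- button (a joint): how far the red button is pressed in, m: 0 out, 0.008 fully in; a spring resists with 1.2 N at first and 3.6 N fully in.
- carriage (a joint): position of the light's green carriage on its rail, m, from -0.125 to 0.125 (end stops), growing along the rail's +y; it slides with about 4 N of friction and stays where it is left. Mast and grip move with it, so the light may be slid by its grip.
- white_line (a point): the tip of the white line (5 mm wide) at the foot of the carriage's +x side, 34 mm above the table, beside the row of tabs; axes as those of grip. It lies 34 mm to the +x side of the mast's axis, in line with it along the rail.
- tab_orange: the orange tab clipped on the rail's ledge, the mark to slide to: 24 mm long along the rail (its y axis), 20 mm wide, 14 mm high; origin at the centre of its underside, 20 mm above the table; axes as those of grip. The white line is at the tab when it stands within the tab's 24 mm length.
- tab_blue: a blue tab of the same make on the same ledge, not the mark.
- rail: the aluminium rail base, fixed to the table, 100 x 360 x 20 mm, long along its y axis; origin at the centre of its underside. The mast's axis stands 10 mm to the -x side of its middle line.
- mug: white mug, 78 mm across, 88 mm high, origin under its centre; leave alone.
- bowl: blue bowl, 110 mm across, 50 mm high, origin under its centre; leave alone.
- jar: glass jar with metal lid, 72 mm across, 100 mm high, origin under its centre; leave alone.
- canister: yellow canister with white lid, 64 mm across, 85 mm high, origin under its centre; leave alone.
- bottle: amber bottle with red cap, 62 mm across, 190 mm high, origin under its centre; leave alone.
- can: metal can, 66 mm across, 80 mm high, origin under its centre; leave alone.

How it is judged:
By the outcome, as a careful person would: the job done as asked, in the order asked, and still so for the second after the job is handed in, while the arm keeps its last pose, push and grip.
It also fails if it takes over 32 s, if anything falls off the work surface, if the arm or the gripper's body presses on something with over 40 N, if the wrist force passes 120 N, or if a joint passes its speed limit or range.

### The arm

A 6-joint arm with a two-finger parallel gripper is mounted at the origin on the work surface. World frame = base frame: x ahead of the robot, y to its left, z up, the work surface at z = 0. Lengths are in mm, angles in rad, forces in N, time in s.
With the tool pointing down it reaches from about 350 to 875 mm from the base axis. Payload 4.2 kg.
Tool frame: the origin (TCP) lies at the very end of the fingers, on their centre line; the grasp point (between the pads) lies 19 mm behind it; z points along the fingers, y is the direction in which the jaws open and shut (so a half turn about z gives the same grasp; the last joint's range is limited). The gripper opens to 85 mm and grips with 20 to 120 N. Pads are 22 mm wide; open, the fingers measure 114 mm over their backs; the gripper's body (76 mm by 85 mm) begins 54 mm behind the grasp point. The pads swing forward as they close: fully open they stand 13 mm farther back than shut.
Start: joints at [1.4, 0.385, 0.008, 0, -1.194, -0.259], TCP at [260.397, 568.148, 231.312] pointing down, gripper open.
Joint ranges: [-3.14, 3.14], [-1.21, 2.06], [-1.07, 1.41], [-3.16, 2.05], [-2.99, -0.16], [-3.1, 3.1]. Speed limits (rad/s): [2.79, 2.79, 3.14, 3.14, 3.14, 3.14].

### API

Orientations are given as a unit quaternion [x, y, z, w].
In Python, from bench import read_state, get_image, camera_params, job_done gives the robot as it stands.
- The arm moves only by the tool send_rows, never from a script. Its arguments are lists of equal length, an entry for each row: "translation": the shift along the tool's x, y, z in m, a list of three; "yaw": the turn about the tool's z in degrees; "fingers": the closure in counts, from 0 (fully open) to 255 (shut). A call has 1 to 12 rows; each row is the pose to reach, as a shift and turn from the pose measured when the call began, along the tool's axes at that moment; what a row does not reach only later rows make up. A row lasts 1/10 s, in which the tool goes at most 50 mm and 8.59 degrees, less where a joint would pass 70% of its speed; a pose out of reach is approached as far as the arm can. A call with a gripper value outside its range is refused whole. The fingers move at their own pace and stop on an object; the grip force is fixed at half the most. Time passes only in rows, so rows that repeat a pose let the fingers close. It gives the time, the measured TCP pose, the force and the opening at its end, in the units of the state.
- read_state(): the state, without advancing time (a new reading comes with each control period).
- get_image(name): name is "side" or "top"; returns the picture (384x512x3 uint8, blue, green, red); there is no depth.
- camera_params(name): a dict with "mtx" (3x3 intrinsics, pixels), "rvec" (rotation vector, rad) and "tvec" (3), from world to camera coordinates, as OpenCV has them. Camera axes: x right, y down, z forward; pixel columns grow to the right and rows downward; lengths in mm; the calibration is good to about 2 mm. A picture is of the moment at which its call begins. camera_params takes no time and is no camera call.
- job_done(): hands the job in, once; it reports no verdict.
The state is a dict: "clock": time; "joints": joint angles; "joint_vel": joint speeds; "joint_efforts": joint torques, N m; "position": TCP position; "ee_rot": TCP orientation; "contact_force": force on the tool from outside, world axes, zero at the start; "wrist_torque": the same for the moment, N m; "gripper_width": finger opening in mm.
Only numpy, scipy, OpenCV 4.12 (cv2) and the standard library are available. Lean on these libraries where they do the work, as an engineer would, in place of code of your own. Each camera call takes 0.05 s, during which the arm holds its last target.

## Working session

There is one attempt and no reset: what is moved stays moved. The work goes in short steps, Python scripts to look and compute and a tool call to move; the robot and the scene stay as the last step left them, time stands still between calls to the robot, and variables do not carry over. Pictures are saved under pics/ and viewed, and the job is handed in when it is done.

Besides the shell and the picture viewer there is one more tool, called after ">>>" as name([rows], argument=value, ...), one row to a line, values as JSON. send_rows: Moves the arm, as the interface text tells. Its arguments: {"type":"object","properties":{"translation":{"type":"array","items":{"type":"array","items":{"type":"number"}}},"yaw":{"type":"array","items":{"type":"number"}},"fingers":{"type":"array","items":{"type":"number"}}},"required":["translation","yaw","fingers"]}

```bash
mkdir -p pics; python3 - <<'E'
from bench import *
import cv2
for n in("side","top"):
    im=get_image(n); cv2.imwrite(f"pics/{n}0.png",im)
    p=camera_params(n); print(n,p)
print(read_state())
E
```

```text
side {'mtx': array([[459.73207271,   0.        , 259.4935565 ],
       [  0.        , 459.73207271, 185.62815166],
       [  0.        ,   0.        ,   1.        ]]), 'rvec': array([ 2.19676511, -0.66993256,  0.32266135]), 'tvec': array([-514.20080565,  328.20896701, 1160.95414336])}
top {'mtx': array([[493.73188913,   0.        , 249.61624744],
       [  0.        , 493.73188913, 197.46424815],
       [  0.        ,   0.        ,   1.        ]]), 'rvec': array([ 2.2178961 , -2.15966945,  0.09931188]), 'tvec': array([ -38.03060108,  602.38286508, 1482.46895915])}
{'clock': 0.1, 'joints': array([ 1.39962353e+00,  3.85498163e-01,  6.75840551e-03, -4.24751162e-04,
       -1.19399489e+00, -2.58625384e-01]), 'joint_vel': array([ 0.00051729, -0.00101812,  0.00156612,  0.0019688 , -0.00101113,
        0.00061601]), 'joint_efforts': array([-1.08444419e-03, -3.93319917e+01,  1.88928813e+01,  4.19802412e+00,
       -2.59875800e-03,  7.87309716e-06]), 'position': array([260.18522294, 567.69666102, 230.31972082]), 'ee_rot': array([ 9.76980733e-01, -2.13325268e-01, -1.54847775e-04,  9.76864517e-04]), 'contact_force': array([-0.15615901, -0.28187979, -0.39505068]), 'wrist_torque': array([ 0.02301242, -0.01681437,  0.03357026]), 'gripper_width': 85.45450327282343}
```

View pics/side0.png

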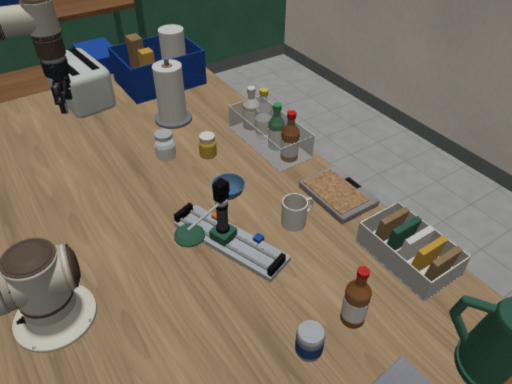

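View pics/top0.png

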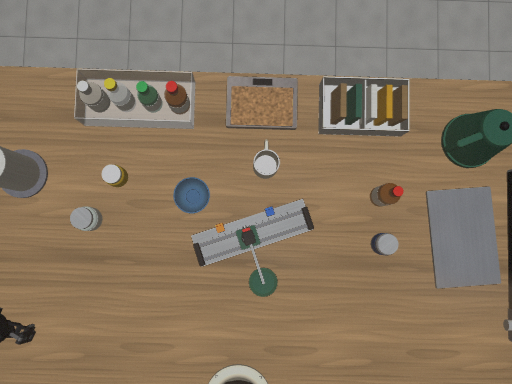

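```bash
cat > h.py <<'E'
import numpy as np,cv2
from bench import *
def ray(n,uv):
    p=camera_params(n);R=cv2.Rodrigues(p['rvec'])[0];t=p['tvec']
    uv=np.float64(uv).reshape(-1,1,2)
    d=cv2.undistortPoints(uv,p['mtx'],None).reshape(-1,2)
    d=np.c_[d,np.ones(len(d))]@R
    return -R.T@t,d
def onz(n,uv,z):
    c,d=ray(n,uv); return c+d*((z-c[2])/d[:,2])[:,None]
def proj(n,P):
    p=camera_params(n);return cv2.projectPoints(np.float64(P).reshape(-1,1,3),p['rvec'],p['tvec'],p['mtx'],None)[0].reshape(-1,2)
def blobs(im,mask,box):
    m=np.zeros(mask.shape,np.uint8);x0,y0,x1,y1=box;m[y0:y1,x0:x1]=mask[y0:y1,x0:x1]
    n,l,s,c=cv2.connectedComponentsWithStats(m)
    return [(s[i].tolist(),c[i].round(1).tolist()) for i in range(1,n) if s[i,4]>3]
E
python3 - <<'E'
from h import *
for n,b in(("top",(180,190,325,305)),("side",(160,165,300,285))):
    im=cv2.imread(f"pics/{n}0.png");h=cv2.cvtColor(im,cv2.COLOR_BGR2HSV)
    for nm,lo,hi in(("or",(8,180,130),(16,255,255)),("red",(0,180,100),(6,255,255)),("bl",(108,160,100),(125,255,255)),("green",(60,60,20),(90,255,120)),("blk",(0,0,0),(179,110,45))):
        print(n,nm,blobs(im,cv2.inRange(h,lo,hi),b))
    x0,y0,x1,y1=b
    cv2.imwrite(f"pics/{n}0z.png",cv2.resize(im[y0:y1,x0:x1],None,fx=5,fy=5,interpolation=cv2.INTER_CUBIC))
E
```

```text
top or []
top red []
top bl [([269, 207, 3, 2, 4], [270.0, 207.5]), ([267, 209, 6, 5, 13], [269.2, 210.9])]
top green [([250, 226, 10, 20, 73], [255.0, 235.3]), ([236, 229, 10, 20, 74], [240.3, 238.1]), ([247, 245, 3, 2, 4], [248.0, 245.8]), ([250, 268, 27, 28, 541], [263.0, 282.2])]
top blk []
side or []
side red []
side bl [([254, 234, 9, 7, 43], [258.1, 237.1])]
side green [([175, 224, 30, 23, 501], [189.0, 235.2]), ([210, 225, 26, 21, 310], [222.7, 234.9])]
side blk [([213, 178, 16, 25, 277], [220.3, 190.1]), ([174, 204, 18, 18, 139], [182.7, 212.3]), ([216, 205, 14, 29, 276], [222.0, 220.3]), ([268, 254, 17, 22, 166], [275.9, 264.5])]
```

View pics/side0z.png

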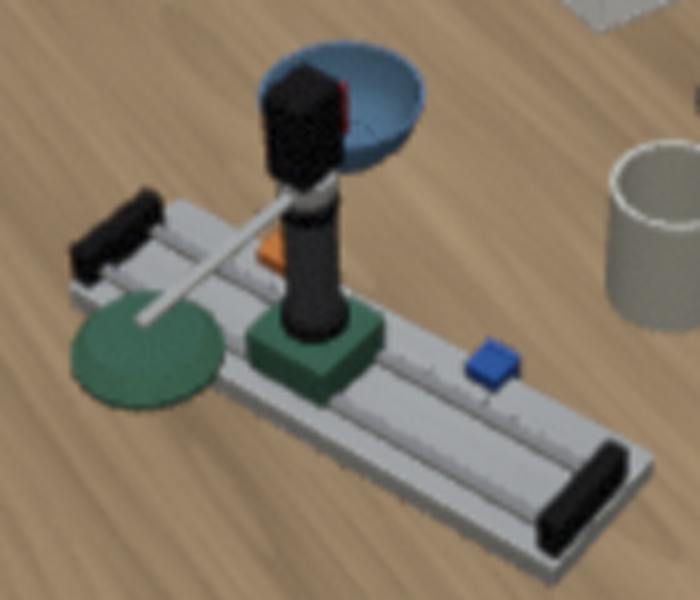

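View pics/top0z.png

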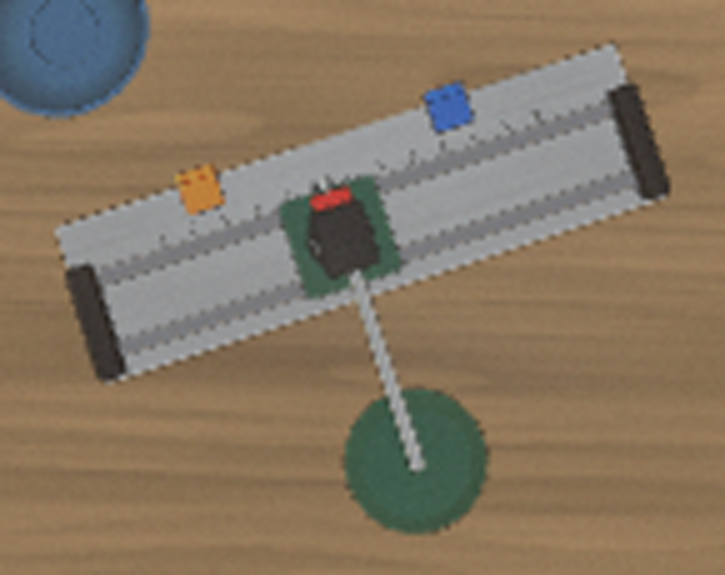

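```bash
cat >> h.py <<'E'
def z2u(pts,off,f=5): return (np.float64(pts)+.5)/f-.5+np.float64(off)
E
python3 - <<'E'
from h import *
c=onz("top",z2u([(57,230),(612,43),(667,198),(110,381)],(180,190)),20)[:,:2]
print("corners",c.round(1), [np.linalg.norm(c[i]-c[(i+1)%4]).round(1) for i in range(4)])
ctr=c.mean(0); y=(c[0]-c[1])+(c[3]-c[2]); y/=np.linalg.norm(y); x=np.array([y[1],-y[0]])
print("ctr",ctr,"x",x,"y",y,"ang x deg",np.degrees(np.arctan2(x[1],x[0])))
def loc(p): return (p[:2]-ctr)@np.c_[x,y]
im=cv2.imread("pics/top0.png");h=cv2.cvtColor(im,cv2.COLOR_BGR2HSV)
b=(205,195,290,262)
for nm,lo,hi,z in(("or",(9,130,130),(25,255,255),33),("red",(0,150,100),(5,255,255),222),("red2",(175,150,100),(179,255,255),222),("bl",(108,150,80),(125,255,255),33),("blk",(0,0,0),(179,90,75),232)):
    for s,q in blobs(im,cv2.inRange(h,lo,hi),b):
        P=onz("top",[q],z)[0]; print(nm,s,q,P.round(1),loc(P).round(1))
P=onz("top",z2u([(417,465)],(180,190)),160)[0];print("lamp",loc(P))
im=cv2.imread("pics/side0.png");h=cv2.cvtColor(im,cv2.COLOR_BGR2HSV)
for nm,lo,hi,z in(("or",(5,130,130),(25,255,255),30),("bl",(108,160,80),(125,255,255),28)):
    for s,q in blobs(im,cv2.inRange(h,lo,hi),(200,200,270,245)):
        P=onz("side",[q],z)[0]; print(nm,s,q,P.round(1),loc(P).round(1))
# rail corners side
s=z2u([(178,200),(655,460),(552,570),(72,283)],(160,165))
S=onz("side",s,20)[:,:2];print("side corners loc",[loc(p).round(1) for p in S])
for yy in range(-10,60,10):
    g=np.r_[ctr-10*x+yy*y,232]; print(yy,g.round(1),[((proj(n,g)[0]-np.array(o)+.5)*5-.5).round(0) for n,o in(("top",(180,190)),("side",(160,165)))])
E
```

```text
corners [[ 482.6  152.7]
 [ 605.5 -182.4]
 [ 511.7 -217.7]
 [ 392.6  117.6]] [np.float64(356.9), np.float64(100.2), np.float64(355.8), np.float64(96.7)]
ctr [498.11706761 -32.45953959] x [0.94055992 0.33962779] y [-0.33962779  0.94055992] ang x deg 19.854198664649974
or [215, 223, 10, 10, 63] [219.5, 227.3] [509.8  66.5  33. ] [44.6 89.1]
red [242, 228, 8, 4, 20] [245.6, 229.4] [503.3 -11.  222. ] [12.1 18.4]
bl [266, 207, 8, 9, 53] [269.5, 211.0] [563.  -83.1  33. ] [ 43.8 -69.7]
blk [241, 230, 15, 16, 168] [248.1, 237.5] [482.3 -18.1 232. ] [-10.   18.9]
lamp [-140.23812114   18.2494378 ]
or [212, 211, 5, 7, 19] [214.1, 214.3] [501.8  70.8  30. ] [38.6 95.9]
bl [254, 234, 9, 8, 51] [258.0, 237.6] [560.2 -82.2  28. ] [ 41.5 -67.8]
side corners loc [array([ 44.4, 179.4]), array([  43.3, -179.9]), array([ -54.1, -177.5]), array([-49.1, 181.1])]
-10 [492.1 -45.3 232. ] [array([395., 222.]), array([347., 105.])]
0 [488.7 -35.9 232. ] [array([377., 228.]), array([332.,  97.])]
10 [485.3 -26.5 232. ] [array([359., 234.]), array([317.,  90.])]
20 [481.9 -17.  232. ] [array([341., 240.]), array([302.,  83.])]
30 [478.5  -7.6 232. ] [array([322., 246.]), array([288.,  76.])]
40 [475.1   1.8 232. ] [array([304., 252.]), array([273.,  68.])]
50 [471.7  11.2 232. ] [array([286., 258.]), array([259.,  61.])]
```

```bash
cat >> h.py <<'E'
from scipy.spatial.transform import Rotation as Rn
CTR=np.array([498.1,-32.5]);A=np.radians(19.85);X=np.array([np.cos(A),np.sin(A)]);Y=np.array([-np.sin(A),np.cos(A)])
def W(lx,ly,z): return np.r_[CTR+lx*X+ly*Y,z]
def go(P,yang):
    s=read_state();R=Rn.from_quat(s['ee_rot']).as_matrix()
    cur=np.degrees(np.arctan2(R[1,1],R[0,1])); d=(yang-cur+180)%360-180
    print("clock",s['clock'],"pos",s['position'].round(1),"loc",((s['position'][:2]-CTR)@np.c_[X,Y]).round(1),"w",s['gripper_width'].round(1),"F",s['contact_force'].round(1))
    print("tool y ang",cur.round(2),"tilt z",R[:,2].round(3),"shift m",(R.T@(np.asarray(P)-s['position'])/1000).round(4),"yaw",round(-d,2))
E
python3 - <<'E'
from h import *
go(W(-10,19,300),-70.15)
E
```

```text
Traceback (most recent call last):
  File "h.py", line 24, in go
    print("clock",s['clock'],"pos",s['position'].round(1),"loc",((s['position'][:2]-CTR)@np.c_[X,Y]).round(1),"w",s['gripper_width'].round(1),"F",s['contact_force'].round(1))
                                                                                                                  ^^^^^^^^^^^^^^^^^^^^^^^^
AttributeError: 'float' object has no attribute 'round'
```

```bash
sed -i "s/s\['gripper_width'\].round(1)/round(s['gripper_width'],1)/" h.py; python3 - <<'E'
from h import *
go(W(-10,19,300),-70.15)
E
```

```text
clock 0.1 pos [260.2 567.7 230.3] loc [-20.  645.3] w 85.5 F [-0.2 -0.3 -0.4]
tool y ang -114.63 tilt z [-0.001 -0.002 -1.   ] shift m [ 0.446   0.44   -0.0688] yaw -44.48
```

>>> send_rows([
  [0,0,-0.045],
  [0.022,0.022,-0.069],
  [0.054,0.054,-0.069],
  [0.087,0.087,-0.069],
  [0.12,0.12,-0.069],
  [0.153,0.153,-0.069],
  [0.186,0.186,-0.069],
  [0.219,0.218,-0.069],
  [0.252,0.251,-0.069],
  [0.285,0.284,-0.069],
  [0.318,0.316,-0.069],
  [0.351,0.348,-0.069],
], yaw=[0,0,-8,-16,-24,-32,-40,-44.5,-44.5,-44.5,-44.5,-44.5], fingers=[0,0,0,0,0,0,0,0,0,0,0,0])

```text
clock: 1.3
position: [434.2, 103.3, 300.0]
ee_rot: [0.985, 0.173, -0.001, 0.001]
contact_force: [0.9, 0.0, -0.4]
gripper_width: 85.6
```

```bash
python3 - <<'E'
from h import *
go(W(-10,19,300),-70.15)
E
```

```text
clock 1.3 pos [434.2 103.3 300. ] loc [-14.  149.4] w 85.6 F [ 0.9  0.  -0.4]
tool y ang -70.11 tilt z [-0.001 -0.002 -1.   ] shift m [3.900e-03 1.304e-01 1.000e-04] yaw 0.04
```

>>> send_rows([
  [0.001,0.035,0],
  [0.002,0.07,0],
  [0.003,0.105,0],
  [0.004,0.13,0],
  [0.004,0.13,0],
  [0.004,0.13,0],
], yaw=[0,0,0,0,0,0], fingers=[0,0,0,0,0,0])

```text
clock: 1.9
position: [481.9, -18.0, 299.6]
ee_rot: [0.985, 0.172, -0.001, 0.001]
contact_force: [-0.4, 1.5, 0.9]
gripper_width: 85.4
```

```bash
python3 - <<'E'
from h import *
go(W(-10,19,182),-70.15)
for n,b in(("top",(180,190,325,305)),("side",(160,145,300,265))):
    im=get_image(n);x0,y0,x1,y1=b
    cv2.imwrite(f"pics/{n}1z.png",cv2.resize(im[y0:y1,x0:x1],None,fx=5,fy=5,interpolation=cv2.INTER_CUBIC))
E
```

```text
clock 1.9 pos [481.9 -18.  299.6] loc [-10.3  19.2] w 85.4 F [-0.4  1.5  0.9]
tool y ang -70.2 tilt z [-0.002 -0.002 -1.   ] shift m [6.000e-04 1.000e-04 1.176e-01] yaw -0.05
```

View pics/side1z.png

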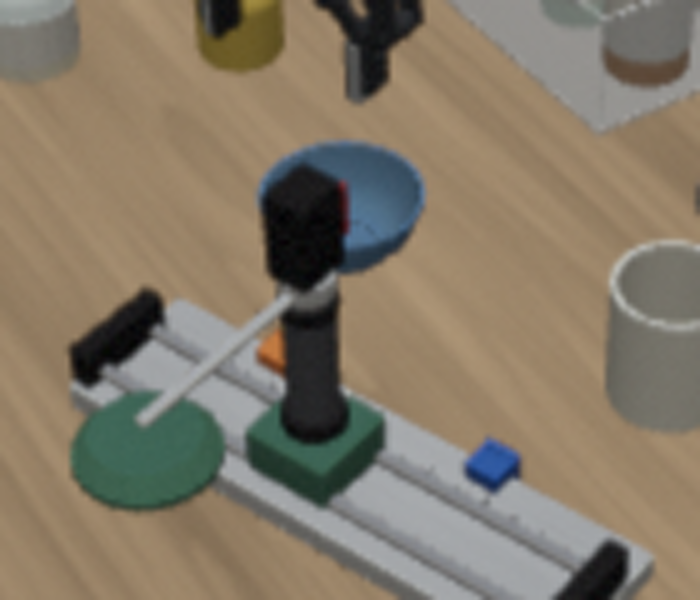

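View pics/top1z.png

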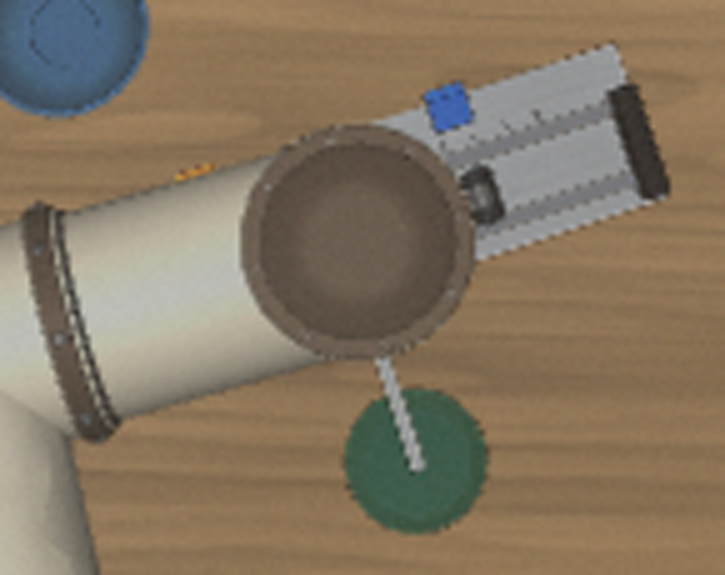

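>>> send_rows([
  [0,0,0.03],
  [0,0,0.06],
  [0,0,0.09],
  [0,0,0.112],
  [0,0,0.118],
  [0,0,0.118],
], yaw=[0,0,0,0,0,0], fingers=[0,0,0,0,0,0])

```text
clock: 2.6
position: [481.4, -16.7, 181.7]
ee_rot: [0.985, 0.174, -0.001, 0.001]
contact_force: [-0.0, -0.2, -0.0]
gripper_width: 85.3
```

>>> send_rows([
  [0,0,0],
  [0,0,0],
  [0,0,0],
  [0,0,0],
  [0,0,0],
  [0,0,0],
  [0,0,0],
  [0,0,0],
], yaw=[0,0,0,0,0,0,0,0], fingers=[60,100,140,180,220,255,255,255])

```text
clock: 3.4
position: [481.9, -16.7, 182.7]
ee_rot: [0.985, 0.174, -0.001, 0.001]
contact_force: [-1.2, 0.2, 6.5]
gripper_width: 29.4
```

```bash
python3 - <<'E'
from h import *
go(W(-10,89,182),-70.15)
E
```

```text
clock 3.4 pos [481.9 -16.7 182.7] loc [-9.9 20.3] w 29.4 F [-1.2  0.2  6.5]
tool y ang -70.01 tilt z [-0.001 -0.002 -1.   ] shift m [ 0.0001 -0.0687  0.0006] yaw 0.14
```

>>> send_rows([
  [0,-0.006,0],
  [0,-0.014,0],
  [0,-0.022,0],
  [0,-0.03,0],
  [0,-0.038,0],
  [0,-0.046,0],
  [0,-0.054,0],
  [0,-0.061,0],
  [0,-0.066,0],
  [0,-0.069,0],
  [0,-0.069,0],
  [0,-0.069,0],
], yaw=[0,0,0,0,0,0,0,0,0,0,0,0], fingers=[255,255,255,255,255,255,255,255,255,255,255,255])

```text
clock: 4.6
position: [458.2, 48.8, 182.7]
ee_rot: [0.985, 0.174, -0.0, 0.0]
contact_force: [-1.1, 2.2, 3.9]
gripper_width: 29.7
```

```bash
python3 - <<'E'
from h import *
go(W(-10,89,182),-70.15)
for n,b in(("top",(180,190,325,305)),("side",(160,145,300,265))):
    im=get_image(n);x0,y0,x1,y1=b
    cv2.imwrite(f"pics/{n}2z.png",cv2.resize(im[y0:y1,x0:x1],None,fx=5,fy=5,interpolation=cv2.INTER_CUBIC))
E
```

```text
clock 4.6 pos [458.2  48.8 182.7] loc [-9.9 90. ] w 29.7 F [-1.1  2.2  3.9]
tool y ang -70.0 tilt z [-0.001 -0.001 -1.   ] shift m [-0.0001  0.001   0.0007] yaw 0.15
```

View pics/side2z.png

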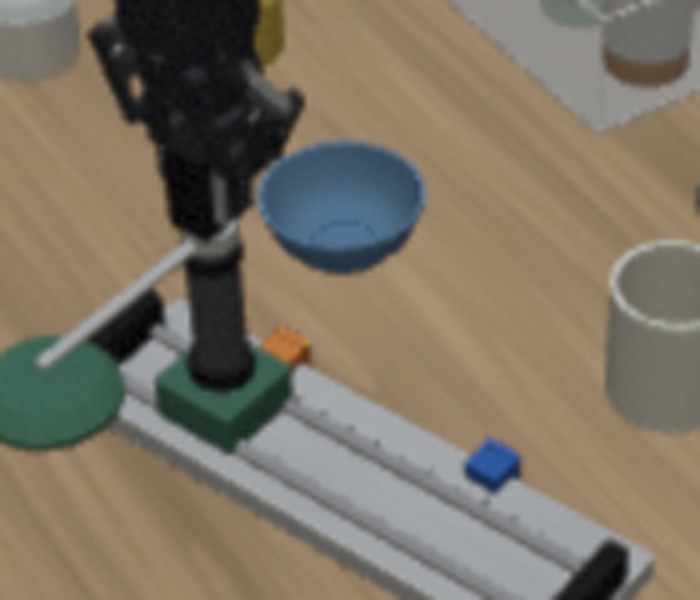

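View pics/top2z.png

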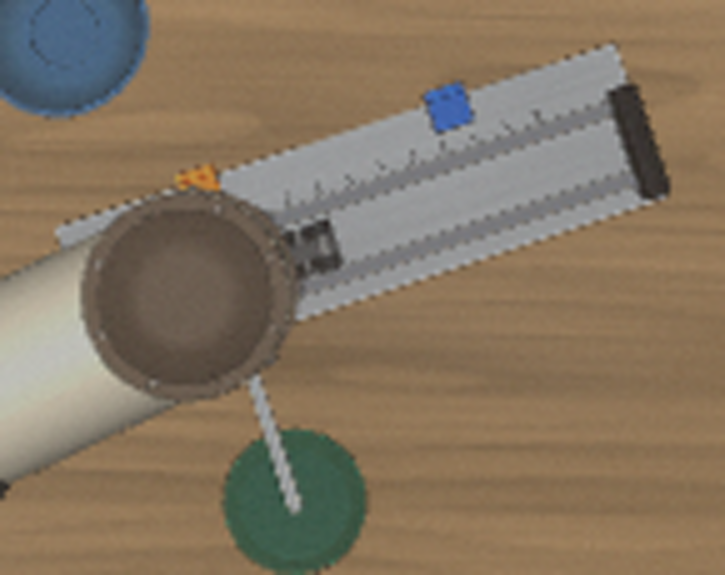

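```bash
python3 - <<'E'
from h import *
L=np.c_[X,Y]
for q in((417,465),(295,507)): print("lamp",((onz("top",z2u([q],(180,190)),160)[0][:2]-CTR)@L).round(1))
im=cv2.imread("pics/side2z.png");h=cv2.cvtColor(im,cv2.COLOR_BGR2HSV)
for s,q in blobs(im,cv2.inRange(h,(5,130,130),(25,255,255)),(240,300,330,400)): 
    print(s,q,((onz("side",z2u([q],(160,145)),29)[0][:2]-CTR)@L).round(1))
for yy in(77,89,101):
  for xx in (30,50): print(xx,yy,((proj("side",W(xx,yy,34))[0]-(160,145)+.5)*5-.5).round(), ((proj("top",W(xx,yy,34))[0]-(180,190)+.5)*5-.5).round())
E
python3 -c "
import cv2
a=cv2.imread('pics/side2z.png')[310:460,130:340];b=cv2.imread('pics/top0z.png')[140:240,150:250]
cv2.imwrite('pics/q.png',cv2.resize(a,None,fx=3.5,fy=3.5));cv2.imwrite('pics/q2.png',cv2.resize(b,None,fx=5,fy=5))"
```

```text
lamp [-140.2   18.3]
lamp [-140.7   88.7]
[263, 327, 47, 35, 977] [285.2, 344.1] [46.9 92.9]
30 77 [287. 365.] [226. 205.]
50 77 [308. 346.] [216. 174.]
30 89 [272. 356.] [207. 212.]
50 89 [293. 338.] [197. 180.]
30 101 [257. 348.] [188. 218.]
50 101 [278. 330.] [178. 186.]
```

View pics/q.png

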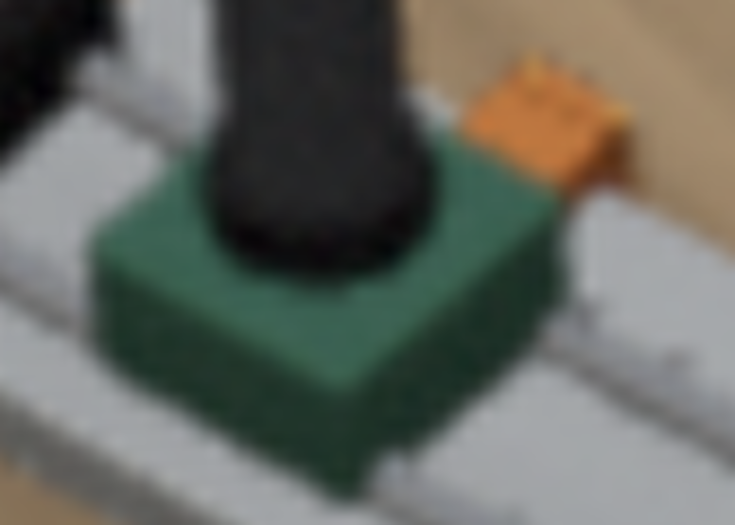

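View pics/q2.png

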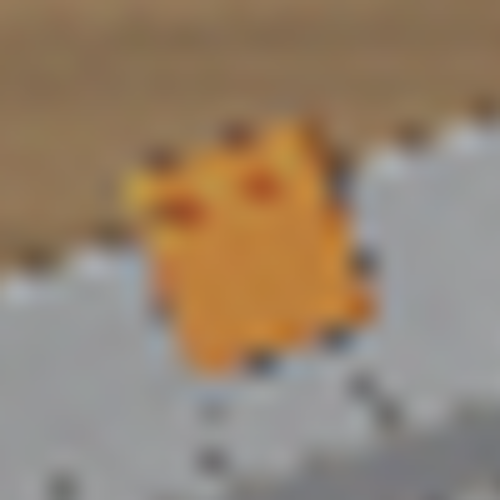

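>>> send_rows([
  [0,0,0],
  [0,0,0],
  [0,0,0],
  [0,0,0],
  [0,0,0],
  [0,0,-0.03],
  [0,0,-0.06],
  [0,0,-0.078],
  [0,0,-0.078],
], yaw=[0,0,0,0,0,0,0,0,0], fingers=[0,0,0,0,0,0,0,0,0])

```text
clock: 5.6
position: [459.8, 49.2, 263.4]
ee_rot: [0.985, 0.174, 0.003, -0.0]
contact_force: [0.4, -0.7, -0.7]
gripper_width: 85.3
```

>>> send_rows([
  [0,0,0],
  [0,0,0],
  [0,0,0],
  [0,0,0],
  [0,0,0],
  [0,0,0],
  [0,0,0],
  [0,0,0],
  [0,0,0],
  [0,0,0],
  [0,0,0],
  [0,0,0],
], yaw=[8,16,24,32,40,48,56,64,72,80,88,90], fingers=[0,0,0,0,0,0,0,0,0,0,0,0])

```text
clock: 6.8
position: [459.1, 49.0, 262.0]
ee_rot: [0.818, -0.575, 0.001, -0.001]
contact_force: [0.7, 0.6, -0.1]
gripper_width: 85.6
```

```bash
python3 - <<'E'
from h import *
go(W(-10,89,182),-160.15)
for n,b in(("top",(170,190,315,305)),("side",(160,145,300,265))):
    im=get_image(n);x0,y0,x1,y1=b
    cv2.imwrite(f"pics/{n}3z.png",cv2.resize(im[y0:y1,x0:x1],None,fx=5,fy=5,interpolation=cv2.INTER_CUBIC))
E
```

```text
clock 6.8 pos [459.1  49.  262. ] loc [-9.  89.9] w 85.6 F [ 0.7  0.6 -0.1]
tool y ang -160.19 tilt z [ 0.003  0.001 -1.   ] shift m [0.0009 0.0012 0.08  ] yaw -0.04
```

View pics/side3z.png

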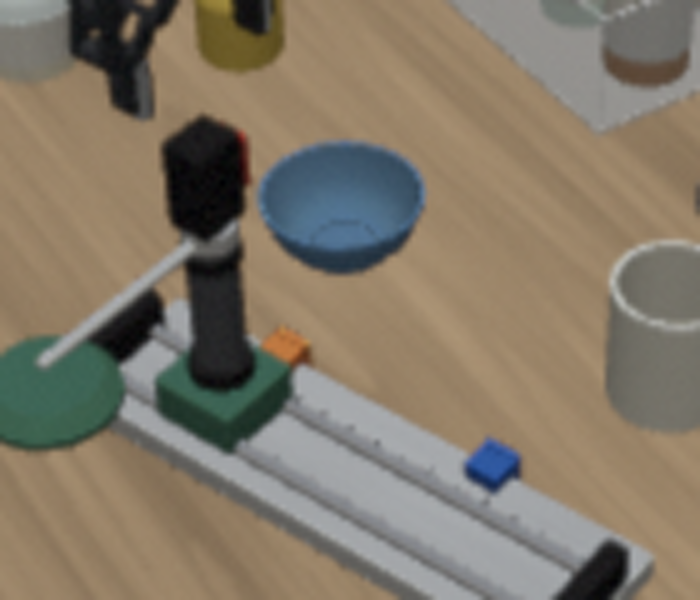

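View pics/top3z.png

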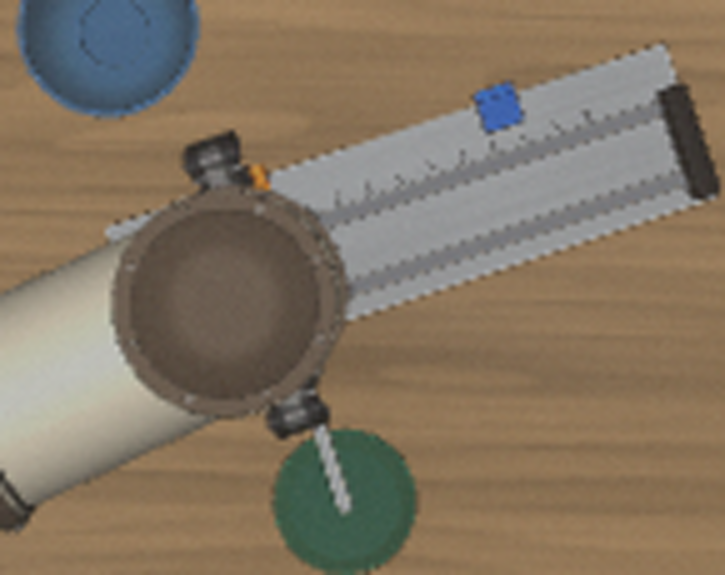

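>>> send_rows([
  [0.001,0.001,0.02],
  [0.001,0.001,0.045],
  [0.001,0.001,0.068],
  [0.001,0.001,0.08],
  [0.001,0.001,0.08],
  [0.001,0.001,0.08],
], yaw=[0,0,0,0,0,0], fingers=[0,0,0,0,0,0])

```text
clock: 7.5
position: [458.9, 47.8, 182.2]
ee_rot: [0.819, -0.573, 0.001, -0.001]
contact_force: [0.0, 0.4, 0.2]
gripper_width: 85.6
```

>>> send_rows([
  [0,0,0],
  [0,0,0],
  [0,0,0],
  [0,0,0],
  [0,0,0],
  [0,0,0],
  [0,0,0],
  [0,0,0],
  [0,0,0],
], yaw=[0,0,0,0,0,0,0,0,0], fingers=[60,90,110,130,150,180,220,255,255])

```text
clock: 8.4
position: [458.8, 47.7, 183.2]
ee_rot: [0.819, -0.573, 0.001, -0.001]
contact_force: [-1.9, 0.2, 6.8]
gripper_width: 35.4
```

```bash
python3 - <<'E'
from h import *
go(W(-10,89,182+110),-160.15)
for n,b in(("side",(160,145,300,265)),):
    im=get_image(n);x0,y0,x1,y1=b
    cv2.imwrite(f"pics/{n}4z.png",cv2.resize(im[y0:y1,x0:x1],None,fx=5,fy=5,interpolation=cv2.INTER_CUBIC))
E
```

```text
clock 8.4 pos [458.8  47.7 183.2] loc [-9.7 88.8] w 35.4 F [-1.9  0.2  6.8]
tool y ang -159.96 tilt z [ 0.003  0.    -1.   ] shift m [-0.0002 -0.     -0.1088] yaw 0.19
```

View pics/side4z.png

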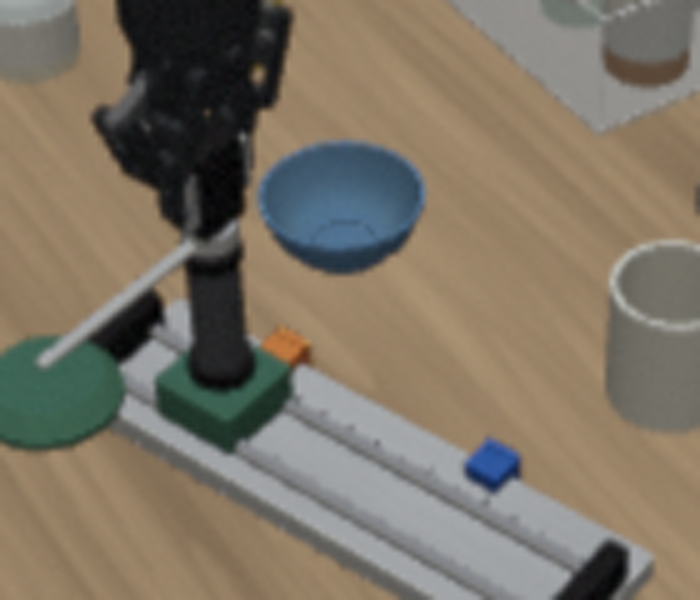

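>>> send_rows([
  [0,0,-0.004],
  [0,0,-0.012],
  [0,0,-0.022],
  [0,0,-0.034],
  [0,0,-0.046],
  [0,0,-0.058],
  [0,0,-0.07],
  [0,0,-0.082],
  [0,0,-0.092],
  [0,0,-0.099],
  [0,0,-0.104],
  [0,0,-0.106],
], yaw=[0,0,0,0,0,0,0,0,0,0,0,0], fingers=[255,255,255,255,255,255,255,255,255,255,255,255])

```text
clock: 9.65
position: [458.5, 47.7, 289.6]
ee_rot: [0.819, -0.573, 0.001, -0.001]
contact_force: [3.8, 0.3, -4.9]
gripper_width: 35.6
```

>>> send_rows([
  [0,0,-0.001],
  [0,0,-0.001],
], yaw=[0,0], fingers=[255,255])

```text
clock: 9.85
position: [458.6, 47.7, 290.5]
ee_rot: [0.819, -0.573, 0.001, -0.001]
contact_force: [3.5, 0.7, -3.8]
gripper_width: 35.4
```

```bash
python3 - <<'E'
from h import *
go(W(-10,89,293.2),-160.15)
E
```

```text
clock 9.85 pos [458.6  47.7 290.5] loc [-10.   88.8] w 35.4 F [ 3.5  0.7 -3.8]
tool y ang -159.97 tilt z [ 0.003  0.    -1.   ] shift m [-0.0002  0.     -0.0027] yaw 0.18
```

>>> send_rows([
  [0,0,-0.001],
  [0,0,-0.002],
  [0,0,-0.003],
  [0,0,-0.003],
  [0,0,-0.003],
], yaw=[0,0,0,0,0], fingers=[255,255,255,255,255])

```text
clock: 10.35
position: [458.5, 47.7, 293.4]
ee_rot: [0.819, -0.573, 0.001, -0.001]
contact_force: [3.6, 0.5, -5.8]
gripper_width: 35.2
```

>>> send_rows([
  [0,0,-0.001],
  [0,0,-0.0015],
  [0,0,-0.0015],
  [0,0,-0.0015],
], yaw=[0,0,0,0], fingers=[255,255,255,255])

```text
clock: 10.75
position: [458.5, 47.8, 293.4]
ee_rot: [0.819, -0.573, 0.001, -0.001]
contact_force: [5.5, -1.3, -11.1]
gripper_width: 35.3
```

>>> send_rows([
  [0,0,-0.001],
  [0,0,-0.001],
  [0,0,-0.001],
], yaw=[0,0,0], fingers=[255,255,255])

```text
clock: 11.05
position: [458.5, 47.8, 293.4]
ee_rot: [0.819, -0.574, 0.0, -0.001]
contact_force: [5.5, -0.8, -10.3]
gripper_width: 35.2
```

```bash
python3 - <<'E'
from h import *
go(W(-10,89,293.2),-160.15)
L=np.c_[X,Y]
for n,b in(("top",(170,190,315,305)),("side",(130,145,270,265))):
    im=get_image(n);x0,y0,x1,y1=b
    cv2.imwrite(f"pics/{n}5z.png",cv2.resize(im[y0:y1,x0:x1],None,fx=5,fy=5,interpolation=cv2.INTER_CUBIC))
E
```

```text
clock 11.05 pos [458.5  47.8 293.4] loc [-10.   88.9] w 35.2 F [  5.5  -0.8 -10.3]
tool y ang -159.99 tilt z [ 0.001  0.001 -1.   ] shift m [-0.0001 -0.      0.0002] yaw 0.16
```

View pics/side5z.png

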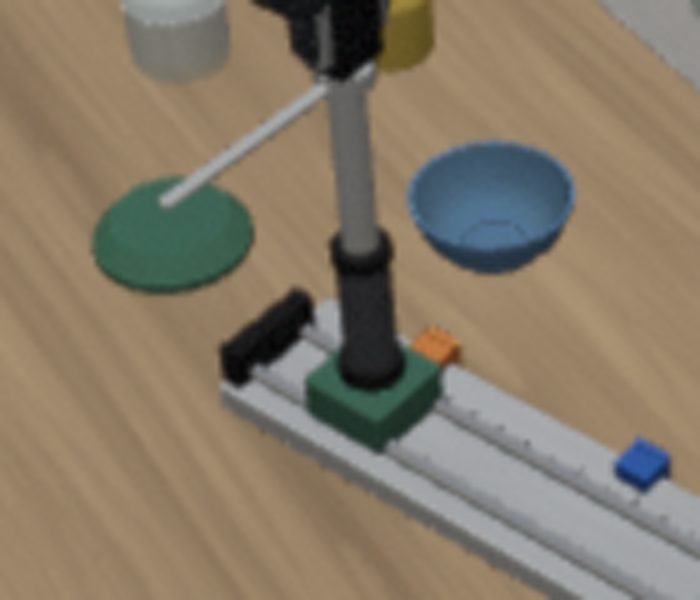

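View pics/top5z.png

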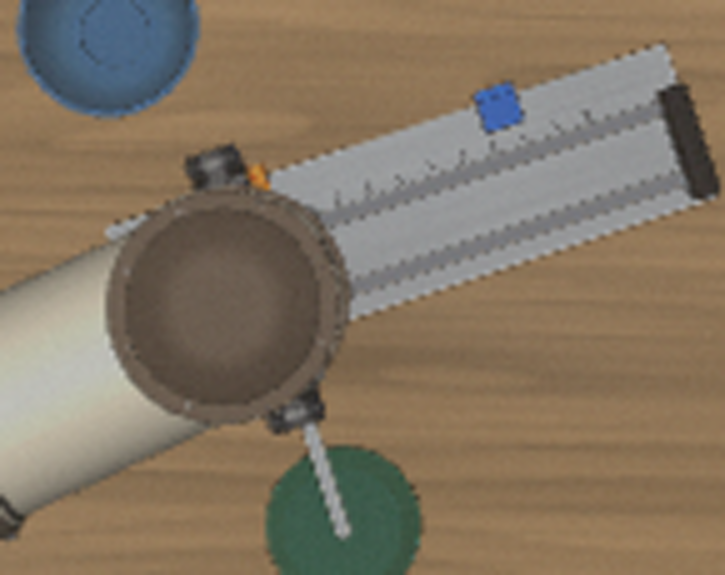

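```bash
python3 - <<'E'
from h import *
for nm,q,o in(("before",(42,362),(160,145)),("after",(165,203),(130,145))):
    u=z2u([q],o)[0]
    best=min((np.hypot(*(proj("side",W(-140,89,z))[0]-u)),z) for z in range(100,320)); print(nm,best)
job_done()
E
```

```text
before (np.float64(1.1215164313727612), 163)
after (np.float64(1.3134623755546015), 272)
the job is handed in; nothing more can be done
```

I slid the carriage about 70 mm to the orange tab and pulled the mast up to its second stop. I handed the job in at about 11 s with the button still squeezed in. No verdict is reported, so these are my own last checks.

- **Sliding:** I pinched the grip along the rail, so the button stayed out and the mast stayed locked down. I then let go, turned the gripper 90° and took the grip across the button.
- **Button:** the final finger opening read 35.2 mm on the 36 mm block, which means the button is fully in.
- **White line:** the tool and the lamp both placed it about 89 mm along the rail. The tab's centre is at 89 mm from the top view. The side view put it anywhere from about 87 to 93 mm, depending on how I read it; all of these are inside the tab's ±12 mm. I could not see the line itself at the end because the arm hid it.
- **Mast height:** the tool rose 110 mm, and the lamp rose about 109 mm in the side view. The tool then stopped rising while the pull grew from about 4–6 N to 10–11 N, so it is held lightly against the hard stop.
- **Other things:** I touched nothing else, and the tabs, bowl and mug look unmoved where the pictures show them.

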